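# Index the sprung nest carriage against its drop pin

## Robot

A 6-joint arm with a two-finger parallel gripper is mounted at the origin on the work surface. World frame = base frame: x ahead of the robot, y to its left, z up, the work surface at z = 0. Lengths are in m, angles in rad, forces in N, time in s.
With the tool pointing down it reaches from about 0.2 to 0.875 m from the base axis. Payload 3.4 kg.
Tool frame: the origin (TCP) lies on the centre line of the jaws, within the pads' length; the fingertips stand bot.tip_reach ahead of it and the grasp point (between the pads) lies 8 mm behind it (bot.tip_reach is the distance from the TCP to the fingertips, in m); z points along the fingers, y is the line along which they close (so a half turn about z gives the same grasp; the last joint's range is limited). The gripper opens to 94 mm and grips with 3 to 60 N. Pads are 16 mm wide; open, the fingers measure 119 mm over their backs; the gripper's body (75 mm by 177 mm) begins 78 mm behind the grasp point.
Start: joints at [-1.407, 0.276, 1.505, -0, 1.361, -0.121], TCP at [0.162, -0.552, 0.216] pointing down, gripper open.
Joint ranges: [-2.89, 2.89], [-0.75, 2.08], [0.22, 2.7], [-1.18, 4.32], [0.11, 2.71], [-2.7, 2.7]. Speed limits (rad/s): [2.57, 2.57, 3.14, 3.14, 3.14, 3.14].

## Interface

Orientations are given as a unit quaternion [x, y, z, w].
In Python, from bench import bot, read_camera, camera_model, order gives the robot as it stands. The module is installed in compiled form; this text tells all that it offers.
- The arm moves only by the tool send_rows, never from a script. Its argument "rows" is a list of rows, each a list of 5 numbers: the closure, from 0 (fully open) to 1 (shut), then the shift along the tool's x, y, z in cm, then the turn about the tool's z in rad. In form: [[fingers, dx, dy, dz, yaw], ...]. A call has 1 to 5 rows; each row shifts and turns the commanded pose from where the row before left it, along the tool's axes as they then stand; what a row does not reach is not made up. A row lasts 1/10 s, in which the tool goes at most 50 mm and 8.59 degrees, less where a joint would pass 70% of its speed; a pose out of reach is approached as far as the arm can. A call with a gripper value outside its range is refused whole. The fingers move at their own pace and stop on an object; "force" is the grip in N (left out, the last holds). Time passes only in rows, so rows that do not move let the fingers close. It gives the time, the measured TCP pose, the force, the opening and the grip force at its end, in the units of the state.
- bot.observe(): the state, without advancing time (a new reading comes with each control period).
- read_camera(name): name is "scene" or "top"; returns the picture (384x512x3 uint8, red, green, blue); there is no depth.
- camera_model(name): a dict with "vfov" (degrees; the focal length in pixels is half the picture's height over the tangent of half this angle, whatever the lens; pixels are square), "cx", "cy" (the principal point, pixels), "origin" and "orientation" of the camera in the world. Camera axes: x right, y up, looking along -z (the intrinsics and any distortion apply to the point x, -y, -z); pixel columns grow to the right and rows downward; lengths in m; the calibration is good to about 2 mm. A picture is of the moment at which its call begins. camera_model takes no time and is no camera call.
- order.finish_job(): hands the job in; it is judged then, once.
The state is a dict: "time_s": time; "joint_positions": joint angles; "dq": joint speeds; "joint_efforts": joint torques, N m; "position": TCP position; "tool_rot": TCP orientation; "ft_force": force on the tool from outside, world axes, zero at the start; "moment": the same for the moment, N m; "width": finger opening in m; "finger_force": force on a finger pad.
Only numpy, scipy, OpenCV 4.12 (cv2) and the standard library are available. Lean on these libraries where they do the work, as an engineer would, in place of code of your own. Each camera call takes 0.05 s, during which the arm holds its last target. There are 200 camera calls.

## Task

Two identical sliding-nest fixtures stand on the bench; one carriage is already latched at mid position, the other still stands all the way out towards the robot. Push that second carriage all the way in to its end stop with the fingertips, without ramming it, then let go so that it springs back and latches against its drop pin at mid position. Leave the housings sitting in their nests, and leave the other fixture and everything else on the bench alone.

Things in the scene. Friction and masses are not known exactly. Their poses are not given: they have to be found in the camera images.
- jig: Fixture to work on (left or right varies), fixed: steel base plate 270 x 130 x 12 mm carrying an aluminium carriage 110 x 90 mm between two rails 28 mm high. Origin on the bench, on the centre line, 120 mm behind the plate's front edge; +x is the way to push (away from the robot), z up. It is the one whose carriage starts all the way out, its front 5 mm behind the plate's front edge.
- jig_slide (a joint): Its carriage's travel in m along the fixture's +x: 0 out (start), 0.060 in at the end stop, 0.030 latched. A spring pushes it out with 3 N at 0, 6 N at 0.030, 8 N at 0.060; friction, damping and the pin add 1 to 4 N when pushed slowly. Its tail's ramped tooth lifts the drop pin, which drops behind the tooth past about 0.031; let go beyond that it returns to 0.030 and stays, earlier it returns to 0.
- jig_face (a point): Centre of the robot-facing front face of the carriage's upright push plate (90 mm wide, 10 mm thick, from 14 to 58 mm above the bench), 36 mm above the bench, moving with the carriage; axes as the fixture's: push along +x. At travel 0 it lies 115 mm from the fixture's origin along -x. At least 60 mm of bench straight in front of it is free.
- jig_pin (a joint): Height in m of that fixture's vertical drop pin (black head, top 95 mm above the bench): 0 down, about 0.010 while it rides over the tooth. It sits in a steel bridge 74 mm high, 85 mm behind the fixture's origin; it works by itself.
- jig_nest (a point): Centre of the housing's place in that carriage's nest (an open pocket 92 x 72 mm behind the push plate, floor 30 mm above the bench), 47 mm above the bench, moving with the carriage.
- shell_center (a point): Centre (half-way up) of the housing that sits in that nest, riding with the carriage: black moulded lamp housing, 76 x 64 mm, 34 mm high with its round lens ring (the flat body is 26 mm high), 90 g, loose.
- twin: The other, identical fixture, to be left alone: its carriage starts latched at mid position, its push plate 35 mm behind the base plate's front edge. Origin and axes as for the first.
- twin_slide (a joint): Travel of the other fixture's carriage, as above: latched at 0.030.
- twin_nest (a point): Centre of the housing's place in the other carriage's nest, as above.
- twin_shell_center (a point): Centre of the housing in the other nest: black moulded lamp housing, 76 x 64 mm, 34 mm high with its round lens ring (the flat body is 26 mm high), 90 g, loose.
- spare1_center (a point): A loose spare housing lying flat on the bench between and in front of the two fixtures; its centre. A black moulded lamp housing, 76 x 64 mm, 34 mm high with its round lens ring (the flat body is 26 mm high), 90 g, loose.
- spare2_center (a point): A loose spare housing lying flat on the bench out to the left; its centre. A black moulded lamp housing, 76 x 64 mm, 34 mm high with its round lens ring (the flat body is 26 mm high), 90 g, loose.
- tin: White screw jar with black lid, 42 mm diameter, 55 mm high, loose, standing between the fixtures; origin at its foot.
- driver_grip (a point): Handle of a loose hand screwdriver lying on the bench out to the right.
- tape: Loose roll of tan tape, 84 mm across, 24 mm high, lying on the bench out to the left; origin at the centre of its underside.

How it is judged:
On the way, in this order (a step that is already met when the one before it is completed fails the run):
1. the carriage is pushed all the way in to its end stop (within 5 mm) (value of joint jig_slide above 0.055 m), for 0.02 s.
2. let go, it springs back to the drop pin at mid position (value of joint jig_slide between 0.025 and 0.035 m and velocity of joint jig_slide between -0.01 and 0.01 m/s and value of joint jig_pin below 0.004 m), for 0.2 s.
At the end, for the whole second after the job is handed in: The carriage has been all the way in (past 55 mm of its 60 mm travel) and now rests latched at mid position (30 mm, within 5 mm) with its drop pin down; the other carriage is still latched at mid position; both housings sit in their nests (within 18 mm of the middle) (all of step 2 and value of joint twin_slide between 0.025 and 0.035 m and distance between shell_center and jig_nest below 0.018 m and distance between twin_shell_center and twin_nest below 0.018 m); the robot touches nothing.
It fails at once if the fixture is rammed (pushed with over 60 N) (contact force between the fingers and jig above 60 N).
It fails at once if a housing is lifted or knocked out of its nest (distance between shell_center and jig_nest above 0.018 m or distance between twin_shell_center and twin_nest above 0.018 m).
It fails at once if the other carriage is moved off its latch (value of joint twin_slide above 0.038 m or value of joint twin_slide below 0.022 m).
It fails at once if a loose thing on the bench is moved by more than 30 mm (distance of any of spare1_center, spare2_center, tin, driver_grip, tape from where it was at the start of the episode above 0.03 m).
It also fails if it takes over 32 s, if anything falls off the work surface, if the arm or the gripper's body presses on something with over 40 N, if the wrist force passes 120 N, or if a joint passes its speed limit or range.

## Working session

There is one attempt and no reset: what is moved stays moved. The work goes in short steps, Python scripts to look and compute and a tool call to move; the robot and the scene stay as the last step left them, time stands still between calls to the robot, and variables do not carry over. Pictures are saved under pics/ and viewed, at most 10 in all, crops included, and the job is handed in when it is done.

Besides the shell and the picture viewer there is one more tool, called after ">>>" as name(argument=value, ...) on one line, values as JSON. send_rows: Moves the arm, as the interface text tells. Its arguments: {"type":"object","properties":{"rows":{"type":"array","items":{"type":"array","items":{"type":"number"}}},"force":{"type":"number"}},"required":["rows"]}

```bash
mkdir -p pics; python3 - <<'E'
from bench import bot, read_camera, camera_model
import cv2
for n in("scene","top"):
    im=read_camera(n); cv2.imwrite(f"pics/{n}0.png",im[:,:,::-1]); print(n,camera_model(n))
print(bot.tip_reach,bot.observe())
E
```

```text
scene {'vfov': 54.09677448903938, 'cx': 255.31857895493695, 'cy': 195.54947866773352, 'origin': array([ 1.33627708, -0.28212548,  0.75736905]), 'orientation': array([0.35342626, 0.25664782, 0.52326255, 0.73172268])}
top {'vfov': 45.74730618573007, 'cx': 257.30634824654004, 'cy': 186.76232705290772, 'origin': array([ 0.35975142, -0.00221634,  1.48353407]), 'orientation': array([ 0.0500835 , -0.04684677, -0.70338591,  0.70749226])}
0.011 {'time_s': 0.1, 'joint_positions': array([-1.40700096e+00,  2.76529756e-01,  1.50597606e+00, -2.19745743e-05,
        1.36071246e+00, -1.20991281e-01]), 'dq': array([ 0.00269684, -0.00161085, -0.0036291 ,  0.00069449, -0.00129728,
       -0.00031235]), 'joint_efforts': array([ 1.45582002e-03, -4.05454731e+01, -2.37780082e+01,  7.02884467e-02,
        2.99207121e-02, -4.19869161e-05]), 'position': array([ 0.16146   , -0.55136094,  0.21570452]), 'tool_rot': array([ 9.89878535e-01,  1.41914851e-01, -2.81358889e-05, -8.12395533e-04]), 'ft_force': array([ 0.31803976,  0.29681947, -0.83088713]), 'moment': array([-0.05327887,  0.01037085,  0.02267633]), 'finger_force': 0.0, 'width': 0.09383500305232087}
```

View pics/top0.png

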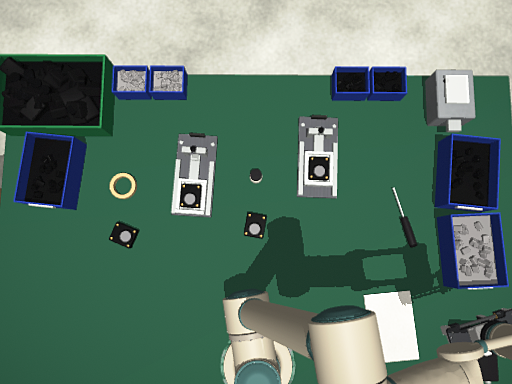

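View pics/scene0.png

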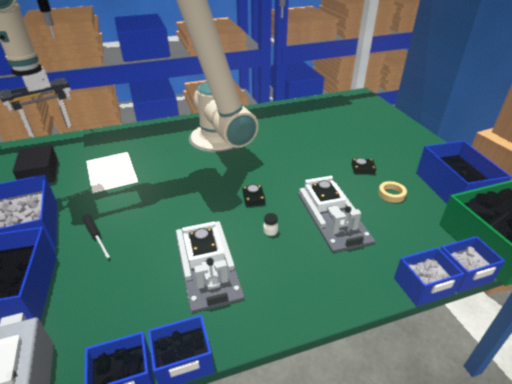

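The top view shows two fixtures, a left one near pixel (193,175) and a right one near (319,157). I'll zoom in to see which carriage is out and to locate the edges.

```bash
cat > h.py <<'E'
import numpy as np, cv2
from scipy.spatial.transform import Rotation as R
from bench import bot, read_camera, camera_model
def cast(n,u,v,z):
    c=camera_model(n); f=192/np.tan(np.radians(c["vfov"]/2))
    d=R.from_quat(c["orientation"]).apply([(u-c["cx"])/f,-(v-c["cy"])/f,-1])
    o=np.array(c["origin"]); return o+d*(z-o[2])/d[2]
def proj(n,p):
    c=camera_model(n); f=192/np.tan(np.radians(c["vfov"]/2))
    q=R.from_quat(c["orientation"]).inv().apply(np.array(p)-c["origin"])
    return c["cx"]-f*q[0]/q[2], c["cy"]+f*q[1]/q[2]
E
python3 - <<'E'
from h import *
im=cv2.imread("pics/top0.png")
a=cv2.resize(im[125:225,160:230],None,fx=5.5,fy=5.5,interpolation=cv2.INTER_CUBIC)
b=cv2.resize(im[110:210,285:355],None,fx=5.5,fy=5.5,interpolation=cv2.INTER_CUBIC)
cv2.imwrite("pics/crop.png",np.hstack([a,b]))
# plate outline: non-green
hsv=cv2.cvtColor(im,cv2.COLOR_BGR2HSV)
m=(((hsv[...,1]<90)&(hsv[...,2]>60))*255).astype(np.uint8)
m=cv2.morphologyEx(m,cv2.MORPH_CLOSE,np.ones((5,5)))
for c in cv2.findContours(m,0,2)[0]:
    if 1500<cv2.contourArea(c)<6000:
        r=cv2.minAreaRect(c); print(r)
        for p in cv2.boxPoints(r): print(p,cast("top",*p,0.012))
E
```

```text
((474.2525634765625, 246.94329833984375), (85.21480560302734, 38.72232437133789), 84.47245788574219)
[450.87732 206.39896] [ 0.50214873 -0.62219774  0.012     ]
[489.41956 202.66907] [ 0.51499781 -0.74753813  0.012     ]
[497.6278  287.48764] [ 0.2457349  -0.75632369  0.012     ]
[459.08557 291.21753] [ 0.23340861 -0.63410643  0.012     ]
((193.7659912109375, 174.2973175048828), (41.03022766113281, 83.79190826416016), 4.513988018035889)
[170.0172  214.44873] [0.47078255 0.28737326 0.012     ]
[176.61183 130.91672] [0.74872364 0.2744348  0.012     ]
[217.51479 134.1459 ] [0.73840127 0.13827213 0.012     ]
[210.92015 217.67792] [0.46109287 0.15460489 0.012     ]
((316.9999694824219, 156.5), (82.99998474121094, 39.99999237060547), 90.0)
[296.99997 115.00001] [ 0.80524243 -0.12576054  0.012     ]
[336.99997 115.00001] [ 0.80588864 -0.25907749  0.012     ]
[336.99997 198.     ] [ 0.52744312 -0.25411487  0.012     ]
[296.99997 198.     ] [ 0.52671053 -0.12414039  0.012     ]
```

View pics/crop.png

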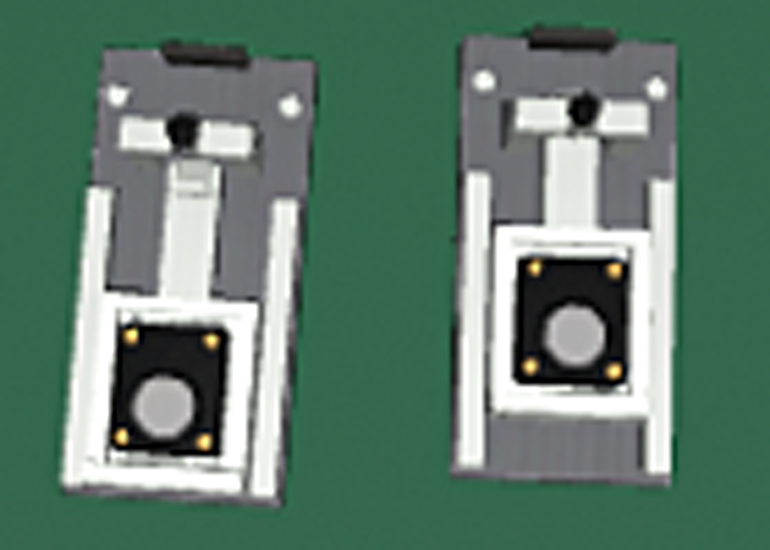

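Left fixture is the one to work on: its carriage is flush with the plate front at crop row ~490. The right carriage stands back, so it's latched.

```bash
python3 - <<'E'
from h import *
C=lambda x,y,z:cast("top",160+(x+.5)/5.5-.5,125+(y+.5)/5.5-.5,z)
for n,x,y,z in[("rearL",104,48,.012),("rearR",316,62,.012),("frontR",280,502,.012),("frontLrail",62,488,.012),("pin",183,131,.095),("bolt",117,96,.012),("bolt",290,106,.012),("ppFL",83,465,.058),("ppFR",243,491,.058),("lens",163,407,.064),("blackFL",116,447,.056),("blackFR",222,455,.056),("blackRL",121,322,.056),("blackRR",228,330,.056)]:
    print(n,C(x,y,z).round(4))
# pin in scene view: cast dark head
E
```

```text
rearL [0.7406 0.2679 0.012 ]
rearR [0.7325 0.1397 0.012 ]
frontR [0.467  0.1561 0.012 ]
frontLrail [0.4745 0.2847 0.012 ]
pin [0.671  0.2064 0.095 ]
bolt [0.711  0.2592 0.012 ]
bolt [0.7053 0.1549 0.012 ]
ppFL [0.4841 0.2642 0.058 ]
ppFR [0.4698 0.1724 0.058 ]
lens [0.517  0.2184 0.064 ]
blackFL [0.4947 0.246  0.056 ]
blackFR [0.4905 0.1851 0.056 ]
blackRL [0.5671 0.2452 0.056 ]
blackRR [0.5628 0.1833 0.056 ]
```

>>> send_rows(rows=[[1, 0, 0, 0, 0.115], [1, 0, 0, 0, 0.115], [1, 0, 0, 0, 0.115], [1, 1.2, -4, 0, 0], [1, 1.2, -4, 0, 0]], force=20)

```text
time_s: 0.6
position: [0.1902, -0.4729, 0.2155]
tool_rot: [1.0, -0.031, -0.0, -0.001]
ft_force: [0.2, 0.2, 0.1]
width: 0.0574
finger_force: 0.0
```

>>> send_rows(rows=[[1, 1.1, -4, 0, 0], [1, 1.1, -4, 0, 0], [1, 1.1, -4, 0, 0], [1, 1.1, -4, 0, 0], [1, 1.1, -4, 0, 0]])

```text
time_s: 1.1
position: [0.2573, -0.2753, 0.2162]
tool_rot: [1.0, -0.03, -0.0, -0.0]
ft_force: [0.5, -0.4, 0.5]
width: 0.0176
finger_force: 0.0
```

>>> send_rows(rows=[[1, 1.1, -4, 0, 0], [1, 1.1, -4, 0, 0], [1, 1.1, -4, 0, 0], [1, 1.1, -4, 0, 0], [1, 1.1, -4, 0, 0]])

```text
time_s: 1.6
position: [0.3241, -0.0791, 0.2164]
tool_rot: [1.0, -0.03, 0.0, 0.0]
ft_force: [0.8, -0.3, 0.3]
width: 0.0006
finger_force: 0.0
```

>>> send_rows(rows=[[1, 1.1, -4, 0, 0], [1, 1.1, -4, 0, 0], [1, 1.1, -4, 0, 0], [1, 1.1, -4, 0, 0], [1, 1.1, -4, 0, 0]])

```text
time_s: 2.1
position: [0.391, 0.1173, 0.2163]
tool_rot: [1.0, -0.03, 0.0, 0.0]
ft_force: [0.6, -0.9, 1.1]
width: 0.0008
finger_force: 0.0
```

>>> send_rows(rows=[[1, 1.1, -3.5, 0, 0], [1, 1.1, -3.5, 0, 0], [1, 1.1, -3.5, 2, 0], [1, 0, 0, 4, 0], [1, 0, 0, 4, 0]])

```text
time_s: 2.6
position: [0.4309, 0.2197, 0.1154]
tool_rot: [1.0, -0.029, 0.001, -0.0]
ft_force: [-0.0, -0.1, 0.2]
width: 0.0
finger_force: 0.0
```

```bash
python3 - <<'E'
from h import *
im=read_camera("scene")
cv2.imwrite("pics/s1.png",cv2.resize(im[120:260,270:410,::-1],None,fx=4,fy=4,interpolation=cv2.INTER_CUBIC))
p=bot.observe()["position"]; print(p)
a=-.06;o=np.array([.5906,.2132]);r=R.from_euler("z",a).as_matrix()[:2,:2]
print("TCP in fixture",r.T@(p[:2]-o))
E
```

```text
[0.42541854 0.21731182 0.10912357]
TCP in fixture [-0.16513078 -0.00580052]
```

View pics/s1.png

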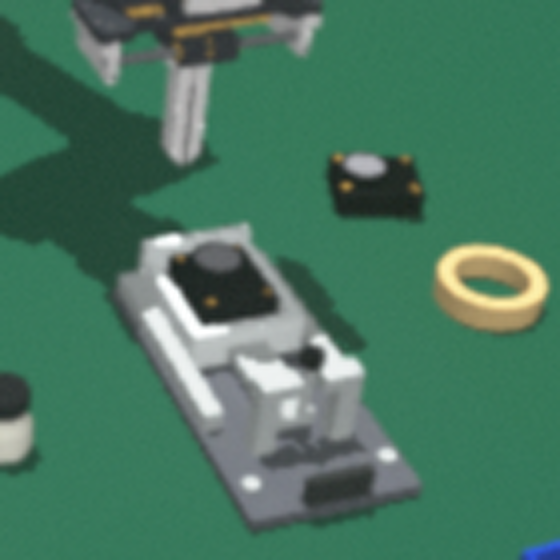

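The closed fingers hang in front of the push plate with about 42 mm clear, and sit 6 mm off its centre. Next I'll lower and centre them, then move up slowly.

>>> send_rows(rows=[[1, 0, -0.3, 3, 0], [1, 0, -0.3, 2.5, 0], [1, 0, 0, 1.5, 0], [1, 0, 0, 0, 0], [1, 1, 0, 0, 0]])

```text
time_s: 3.15
position: [0.44, 0.2235, 0.047]
tool_rot: [1.0, -0.03, -0.001, 0.0]
ft_force: [0.8, 0.7, 1.1]
width: 0.0005
finger_force: 0.0
```

>>> send_rows(rows=[[1, 0.8, 0, 0, 0], [1, 0.6, 0, 0, 0], [1, 0.4, 0, 0, 0], [1, 0.4, 0, 0, 0], [1, 0.4, 0, 0, 0]])

```text
time_s: 3.65
position: [0.4649, 0.2221, 0.0464]
tool_rot: [1.0, -0.03, -0.002, 0.0]
ft_force: [-4.6, 1.2, 3.6]
width: 0.0008
finger_force: 2.5
```

Contact at x≈0.464 with 4.6 N. Keep pushing slowly.

>>> send_rows(rows=[[1, 0.4, 0, 0, 0], [1, 0.4, 0, 0, 0], [1, 0.4, 0, 0, 0], [1, 0.4, 0, 0, 0], [1, 0.4, 0, 0, 0]])

```text
time_s: 4.15
position: [0.4825, 0.2209, 0.0462]
tool_rot: [1.0, -0.03, -0.004, 0.0]
ft_force: [-7.1, 0.5, 5.2]
width: 0.0004
finger_force: 3.9
```

>>> send_rows(rows=[[1, 0.4, 0, 0, 0], [1, 0.4, 0, 0, 0], [1, 0.4, 0, 0, 0], [1, 0.4, 0, 0, 0], [1, 0.4, 0, 0, 0]])

```text
time_s: 4.65
position: [0.503, 0.2197, 0.0461]
tool_rot: [1.0, -0.03, -0.004, 0.0]
ft_force: [-7.7, 2.2, 5.9]
width: 0.0003
finger_force: 4.0
```

>>> send_rows(rows=[[1, 0.3, 0, 0, 0], [1, 0.3, 0, 0, 0], [1, 0.2, 0, 0, 0], [1, 0.2, 0, 0, 0], [1, 0.2, 0, 0, 0]])

```text
time_s: 5.15
position: [0.5146, 0.219, 0.0461]
tool_rot: [1.0, -0.03, -0.004, 0.0]
ft_force: [-8.4, 0.3, 5.8]
width: 0.0002
finger_force: 4.3
```

>>> send_rows(rows=[[1, 0.2, 0, 0, 0], [1, 0.2, 0, 0, 0], [1, 0.2, 0, 0, 0], [1, 0.1, 0, 0, 0], [1, 0.1, 0, 0, 0]])

```text
time_s: 5.65
position: [0.5205, 0.2187, 0.0461]
tool_rot: [1.0, -0.03, -0.006, 0.0]
ft_force: [-12.8, 1.7, 11.0]
width: 0.0003
finger_force: 6.6
```

>>> send_rows(rows=[[1, 0.1, 0, 0, 0], [1, 0.1, 0, 0, 0], [1, 0.1, 0, 0, 0]])

```text
time_s: 5.95
position: [0.5206, 0.2186, 0.0461]
tool_rot: [0.999, -0.031, -0.009, 0.0]
ft_force: [-17.4, 3.1, 15.3]
width: 0.0008
finger_force: 9.2
```

Force climbs while the position stays put, which suggests the end stop. I'll check the travel in the pictures before letting go.

```bash
python3 - <<'E'
from h import *
im=read_camera("scene"); t=read_camera("top")
a=cv2.resize(im[155:255,285:385,::-1],None,fx=4,fy=4,interpolation=cv2.INTER_CUBIC)
b=cv2.resize(t[125:225,150:250,::-1],None,fx=4,fy=4,interpolation=cv2.INTER_CUBIC)
cv2.imwrite("pics/s2.png",np.hstack([a,b]))
# lens ring: gray blob in housing, scene view, before vs now
def lens(i):
    g=i[150:250,290:390].astype(int)
    return g
for n,z in(("pics/scene0.png",.064),):
    print([np.round(proj("scene",[.517+d,.2184-.06*d,.064]),1) for d in(0,.03,.05,.055,.06)])
print(bot.observe()["ft_force"])
E
```

```text
[array([324.9, 184.2]), array([328.9, 189.8]), array([331.6, 193.7]), array([332.3, 194.7]), array([333. , 195.7])]
[-16.17717657   2.1920246   13.46117656]
```

View pics/s2.png

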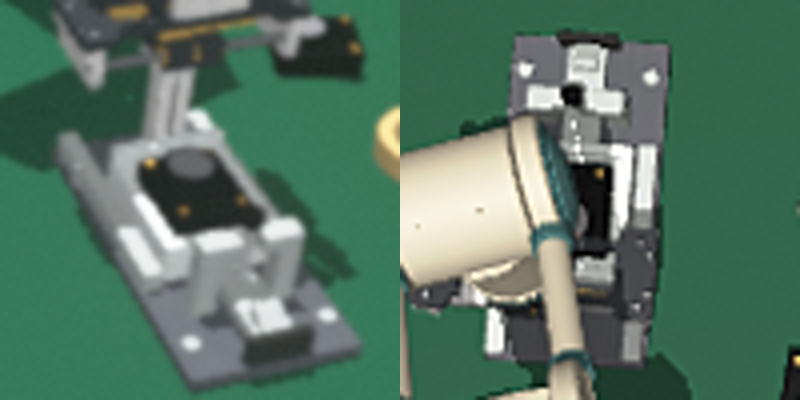

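The lens ring sits at scene pixel (334,196), which matches 60 mm of travel (predicted 333,196), and the tail touches the rear block. The carriage is at the end stop, so I'll back off.

>>> send_rows(rows=[[1, -0.4, 0, 0, 0], [1, -0.5, 0, 0, 0], [1, -0.5, 0, 0, 0], [1, -0.5, 0, 0, 0], [1, -0.5, 0, 0, 0]])

```text
time_s: 6.55
position: [0.5031, 0.2197, 0.0461]
tool_rot: [1.0, -0.03, -0.002, 0.0]
ft_force: [-4.8, 1.1, 3.0]
width: 0.0003
finger_force: 2.5
```

>>> send_rows(rows=[[1, -0.5, 0, 0, 0], [1, -0.6, 0, 0, 0], [1, -1, 0, 0, 0], [1, -1.5, 0, 0, 0], [1, -2, 0, 0, 0]])

```text
time_s: 7.05
position: [0.4507, 0.2234, 0.0467]
tool_rot: [1.0, -0.03, 0.002, -0.0]
ft_force: [-0.6, 0.6, 0.8]
width: 0.0005
finger_force: 0.0
```

>>> send_rows(rows=[[1, -2, 0, 0, 0], [1, -1, 0, -3, 0], [1, 0, 0, -3, 0], [1, 0, 0, 0, 0], [1, 0, 0, 0, 0]])

```text
time_s: 7.55
position: [0.4203, 0.2252, 0.1071]
tool_rot: [1.0, -0.03, 0.002, -0.0]
ft_force: [-0.0, 1.0, -0.5]
width: 0.0005
finger_force: 0.0
```

```bash
python3 - <<'E'
from h import *
im=read_camera("scene")
cv2.imwrite("pics/s3.png",cv2.resize(im[120:300,160:410,::-1],None,fx=3,fy=3,interpolation=cv2.INTER_CUBIC))
s=bot.observe(); print(s["time_s"],s["position"],s["ft_force"],s["dq"])
E
```

```text
7.6 [0.4195701  0.22489905 0.10614753] [-0.63797589  0.24924677 -0.24607104] [-0.00433419  0.02126944  0.01311471  0.00150788  0.00584885 -0.00077316]
```

View pics/s3.png

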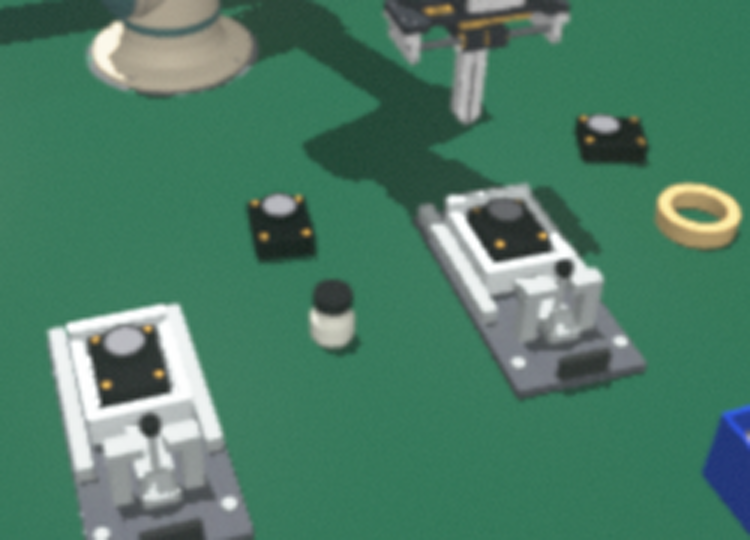

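The lens ring is now at scene pixel (328.7,189.7), which matches 30 mm. The pin is down, both housings are seated and nothing else has moved. I'll let it settle and hand in.

>>> send_rows(rows=[[1, 0, 0, 0, 0], [1, 0, 0, 0, 0], [1, 0, 0, 0, 0]])

```text
time_s: 7.9
position: [0.4194, 0.2248, 0.1056]
tool_rot: [1.0, -0.03, -0.001, 0.0]
ft_force: [0.3, -0.6, 0.0]
width: 0.0005
finger_force: 0.0
```

```bash
python3 -c "
from bench import order
print(order.finish_job())"
```

```text
the job is handed in; nothing more can be done
None
```

I pushed the left fixture's carriage in to its end stop (highest force reading about 23 N) and let it spring back. The last picture shows it latched at 30 mm with the pin down, and nothing else on the bench was disturbed; the job is handed in, and no verdict came back.

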